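Shut the tank's high vent flap with the hook pole

TASK

Take the hook pole from its rest, drop its hook down into the brass ring eye at the top of the red vent flap of the observation tank, and pull the flap fully shut against the tightening seal until it is home on its stop; feel the pull and keep it steady (the thin acrylic takes no more than about 13 N from the pole). Then unhook and lay the pole back in its rest as it lay, leaving the flap shut. Touch the tank and flap with the pole only, never with the hand, and leave everything else where it stands.

Things in the scene. Friction and masses are not known exactly. Their poses are not given: they have to be found in the camera images.
- tank: Clear acrylic observation tank, open on top, fixed. Origin at table height under the middle of its front wall (nearest the robot); x points into the tank, y left along the wall, z up. 300 mm wide, 240 mm deep, walls 250 mm high. Front wall fixed up to 150 mm; above it, between aluminium jambs 280 mm high (inner faces y = +-110 mm), sits the red flap.
- flap (a joint): Angle (rad) of the red vent flap about its level hinge on the lower front wall: 0 = shut, upright, hard stop; positive = top leans back into the tank, up to 0.95. Hinge friction (about 2 N at the ring) holds it where left. From about 0.25 rad down to 0 a tight seal pad in the jamb grips it: it moves in small stick-slip jerks, needing up to 5 to 10 N of pull at the ring until home, and is then held.
- flap_hinge (a point): Middle of the flap's hinge line, 150 mm above the table, straight above the tank's origin. Axes turn with the flap: y along the hinge, z up the flap, x into the tank when shut. The red panel is 190 mm wide, 5 mm thick and reaches z = 112 mm.
- eye_mid (a point): Mid-setting of the brass ring eye on the robot side of the flap's top edge: (-28, 0, +125) mm from the hinge in the flap's axes (275 mm high when shut). The real ring is clamped in a slot up to 5 mm either way of this along the flap's x: find it by eye or feel. Clear hole 18 mm, wire 5 mm; hole upright with the flap at 0.35 rad; shut, its robot side is lower. Axes as the flap's.
- pole: Hook pole, about 0.2 kg, loose, lying level in its rest; origin at the middle of its black handle (110 mm along x, 22 wide in y, 26 high), near its balance point; grip it there across y. A 12 mm rod runs on along +x; at x = +160 mm a steel peg 8 mm thick, the hook, points down to z = -50 mm. The tail (12 mm rod, 18 mm yellow knob) ends at x = -141 mm.
- hook_tip (a point): Lower end of the pole's hook peg: at (+160, 0, -50) mm in the pole's axes, which it shares.
- rest_center (a point): Where the middle of the pole's handle belongs in the rest, 85 mm above the table; x along the lying pole towards the hook, z up. The rest is fixed: grey base plate 220 x 80 x 10 mm and two black V forks, 12 mm thick, at x = +-85 mm, that carry the rod and tail; the 45 degree V is 60 mm wide at the mouth, about 16 mm above the rod's axis.
- hut: Red plastic shelter hut 68 x 80 x 49 mm standing inside the tank; bystander, origin under it.
- jar: Clear jar with blue lid, 64 mm across, 85 mm tall; bystander, origin under it.
- bottle: White bottle, 60 mm across, 150 mm tall; bystander, origin under it.
- mug: White mug, 80 mm across, 90 mm tall; bystander, origin under it.
- driver: Screwdriver with green handle lying on the bench; bystander.
- mouse: Black computer mouse 100 x 60 x 22 mm; bystander, origin under it.
Things that resemble listed ones, but are neither listed nor needed, are in the scene too. What is shaped like the part that bears rest_center but orange is not meant.

How it is judged:
By the outcome, as a careful person would: the job done as asked, in the order asked, and still so for the second after the job is handed in, with the robot touching nothing.
It also fails if it takes over 72 s, if anything falls off the work surface, if the arm or the gripper's body presses on something with over 40 N, if the wrist force passes 120 N, or if a joint passes its speed limit or range.

ROBOT

A 6-joint arm with a two-finger parallel gripper is mounted at the origin on the work surface. World frame = base frame: x ahead of the robot, y to its left, z up, the work surface at z = 0. Lengths are in m, angles in rad, forces in N, time in s.
With the tool pointing down it reaches from about 0.225 to 0.875 m from the base axis. Payload 3.4 kg.
Tool frame: the origin (TCP) lies at the very end of the fingers, on their centre line; the grasp point (between the pads) lies 19 mm behind it (manip.hold_point_z is the distance from the TCP to the grasp point, in m); z points along the fingers, x is the direction in which the jaws open and shut, and the axes are right-handed (so a half turn about z gives the same grasp; the last joint's range is limited). The gripper opens to 85 mm and grips with 20 to 120 N. Pads are 22 mm wide; open, the fingers measure 114 mm over their backs; the gripper's body (76 mm by 85 mm) begins 54 mm behind the grasp point. The pads swing forward as they close: fully open they stand 13 mm farther back than shut.
Start: joints at [1.226, 0.276, 1.505, -0, 1.361, -0.121], TCP at [0.128, 0.561, 0.231] pointing down, gripper open.
Joint ranges: [-2.89, 2.89], [-0.75, 2.08], [0.22, 2.7], [-1.18, 4.32], [0.11, 2.71], [-2.7, 2.7]. Speed limits (rad/s): [2.57, 2.57, 3.14, 3.14, 3.14, 3.14].

INTERFACE

Orientations are given as a unit quaternion [w, x, y, z].
In Python, from rig import telemetry, cams, manip, finder gives the robot as it stands. The module is installed in compiled form; this text tells all that it offers.
- The arm moves only by the tool carry_out, never from a script. Its argument "rows" is a list that holds one entry, the list of rows, each a list of 5 numbers: the gripper's target within -1 to 1 (fully open at 1, half-way at 0, shut at -1), then the shift along the world's x, y, z in cm, then the turn about the world's z in rad. A call has 1 to 12 rows; each row shifts and turns the commanded pose from where the row before left it; what a row does not reach is not made up. A row lasts 1/10 s, in which the tool goes at most 50 mm and 8.59 degrees, less where a joint would pass 70% of its speed; a pose out of reach is approached as far as the arm can. A call with a gripper value outside its range is refused whole. The fingers move at their own pace and stop on an object; "force" is the grip in N (left out, the last holds). Time passes only in rows, so rows that do not move let the fingers close. It gives the time, the measured TCP pose, the force and the opening at its end, in the units of the state.
- telemetry.get_state(): the state, without advancing time (a new reading comes with each control period).
- cams.get_image(name): name is "scene" or "side" or "wrist"; returns a dict with "image" (400x640x3 uint8, red, green, blue), "camera_matrix" (3x3 intrinsics, pixels), "k1" (the pictures are not rectified: a ray, as slopes to the right and down, at radius r is drawn at 1 + k1 r^2 times it, then the intrinsics apply), "eye" and "attitude" of the camera in the world. Camera axes: x right, y down, z forward; pixel columns grow to the right and rows downward; lengths in m; the calibration is good to about 2 mm. A picture is of the moment at which its call begins. There is no depth.
- manip.sign_off(): hands the job in, once; it reports no verdict.
Trained networks look in a picture, given as the dict that the camera call returned (one of the last four; its "shot" number tells which), for a name from the list of things; names that differ only in an ending like _2 or _b are one class to them, and where a whole thing is asked for, a point or a joint stands for the part that bears it (a point fixed in the world has none). Each returns a list of dicts, best first, with "confidence" (0 to 1); they miss things now and then, are a little off and sometimes report something else, mostly with a low value. They report only what shows in the picture. A call takes as long as a camera call. They do not tell look-alikes from the thing itself.
- finder.boxes_of(picture, thing): "xy" ([column, row] in pixels, amid what is visible of it).
The state is a dict: "clock": time; "qpos": joint angles; "qd": joint speeds; "effort": joint torques, N m; "position": TCP position; "ee_rot": TCP orientation; "contact_force": force on the tool from outside, world axes, zero at the start; "moment": the same for the moment, N m; "width": finger opening in m.
Only numpy, scipy, OpenCV 4.12 (cv2) and the standard library are available. Lean on these libraries where they do the work, as an engineer would, in place of code of your own. Each camera call takes 0.05 s, during which the arm holds its last target.

## Working session

There is one attempt and no reset: what is moved stays moved. The work goes in short steps, Python scripts to look and compute and a tool call to move; the robot and the scene stay as the last step left them, time stands still between calls to the robot, and variables do not carry over. Pictures are saved under pics/ and viewed, and the job is handed in when it is done.

Besides the shell and the picture viewer there is one more tool, called by a JSON object that holds its "name" and its "arguments". carry_out: Moves the arm, as the interface text tells. Its arguments: {"type":"object","properties":{"rows":{"type":"array","items":{"type":"array","items":{"type":"array","items":{"type":"number"}}}},"force":{"type":"number"}},"required":["rows"]}

```bash
mkdir -p pics; cat > h.py <<'E'
import numpy as np, cv2
from rig import telemetry, cams, manip, finder
from scipy.spatial.transform import Rotation as R
def att(p):
    a=np.array(p["attitude"],float)
    if a.shape==(3,3): return a
    return R.from_quat(a[[1,2,3,0]]).as_matrix()
def ray(p,uv):
    K=np.array(p["camera_matrix"]);k1=p["k1"]
    d=np.array([(uv[0]-K[0,2])/K[0,0],(uv[1]-K[1,2])/K[1,1]])
    s=d.copy()
    for _ in range(30): s=d/(1+k1*(s@s))
    v=att(p)@np.array([s[0],s[1],1.]); return np.array(p["eye"],float),v/np.linalg.norm(v)
def onz(p,uv,z):
    e,v=ray(p,uv); return e+v*(z-e[2])/v[2]
def proj(p,X):
    c=att(p).T@(np.array(X,float)-np.array(p["eye"])); s=c[:2]/c[2]; s=s*(1+p["k1"]*(s@s)); K=np.array(p["camera_matrix"])
    return np.array([K[0,0]*s[0]+K[0,2],K[1,1]*s[1]+K[1,2]])
def tri(obs):
    A=np.zeros((3,3));b=np.zeros(3)
    for p,uv in obs:
        e,v=ray(p,uv);M=np.eye(3)-np.outer(v,v);A+=M;b+=M@e
    X=np.linalg.solve(A,b); return X,[np.linalg.norm(proj(p,X)-uv) for p,uv in obs]
def save(p,name,box=None,scale=1):
    im=cv2.cvtColor(np.array(p["image"]),cv2.COLOR_RGB2BGR)
    if box: im=im[box[1]:box[3],box[0]:box[2]]
    if scale!=1: im=cv2.resize(im,None,fx=scale,fy=scale,interpolation=cv2.INTER_CUBIC)
    cv2.imwrite("pics/"+name,im)
E
python3 - <<'E'
from h import *
import pickle
s=telemetry.get_state(); print(s)
print(manip.hold_point_z)
D={}
for n in ["scene","side"]:
    p=cams.get_image(n); save(p,n+"0.png"); D[n]=p
    print(n,p["eye"],p["attitude"],p["camera_matrix"],p["k1"])
    for t in ["tank","flap","eye_mid","pole","hook_tip","rest_center","hut","jar","bottle","mug","driver","mouse","flap_hinge"]:
        try: print(t,[(np.round(b["xy"]).tolist(),round(b["confidence"],2)) for b in finder.boxes_of(p,t)][:4])
        except Exception as e: print(t,e)
pickle.dump(D,open("D0.pkl","wb"))
E
```

```text
{'clock': 0.0, 'qpos': array([ 1.22602686e+00,  2.76565894e-01,  1.50610543e+00,  2.87911852e-05,
        1.36071340e+00, -1.21001097e-01]), 'qd': array([ 0.00087318,  0.00056151,  0.00016622,  0.00019203, -0.00157194,
       -0.00012188]), 'effort': array([ 8.94241348e-04, -4.16767108e+01, -2.45797884e+01, -4.32629968e-04,
        1.10322985e-02, -5.63693263e-06]), 'position': array([0.12741415, 0.56017125, 0.23046735]), 'ee_rot': array([ 4.58281734e-04,  7.81636267e-01,  6.23733872e-01, -7.70099432e-04]), 'contact_force': array([-0.0545615 , -0.33998505, -0.67757849]), 'moment': array([0.03264816, 0.01420879, 0.02485406]), 'width': 0.0854964183833302}
0.0187
scene [ 1.25680541 -0.35032348  1.24223354] [-0.25524867  0.80069696  0.51315968 -0.17435491] [[504.85080966   0.         323.76254535]
 [  0.         504.85080966 194.44644566]
 [  0.           0.           1.        ]] 0.01455747536647534
tank [([414.0, 245.0], 0.75)]
flap [([396.0, 194.0], 0.65)]
eye_mid [([398.0, 190.0], 0.91), ([224.0, 238.0], 0.45), ([476.0, 195.0], 0.38)]
pole [([224.0, 228.0], 0.81)]
hook_tip [([224.0, 
[... 341 characters left out ...]
758  1.05946105] [-0.40578528  0.9011512  -0.14041966  0.05955785] [[463.9043946    0.         321.54075817]
 [  0.         463.9043946  196.89876034]
 [  0.           0.           1.        ]] -0.09605229746856843
tank [([365.0, 174.0], 0.88), ([334.0, 156.0], 0.44)]
flap [([331.0, 156.0], 0.71), ([232.0, 160.0], 0.24)]
eye_mid [([334.0, 158.0], 0.58)]
pole [([321.0, 304.0], 0.95)]
hook_tip [([322.0, 304.0], 0.71)]
rest_center [([416.0, 267.0], 0.85), ([314.0, 322.0], 0.72)]
hut []
jar [([269.0, 172.0], 0.62)]
bottle [([397.0, 339.0], 0.68)]
mug [([232.0, 161.0], 0.97), ([331.0, 157.0], 0.54)]
driver [([254.0, 226.0], 0.54)]
mouse [([303.0, 157.0], 0.46)]
flap_hinge [([366.0, 174.0], 0.21)]
```

View pics/scene0.png

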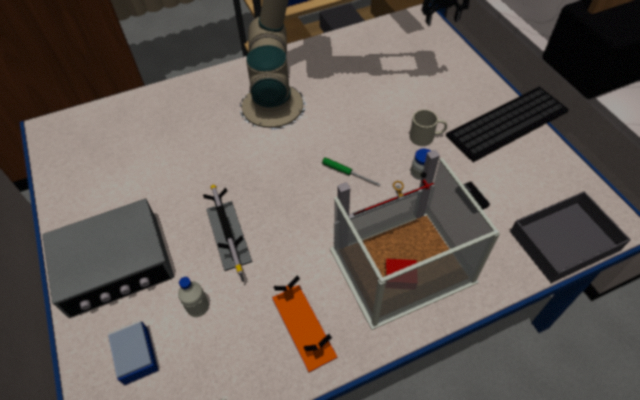

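View pics/side0.png

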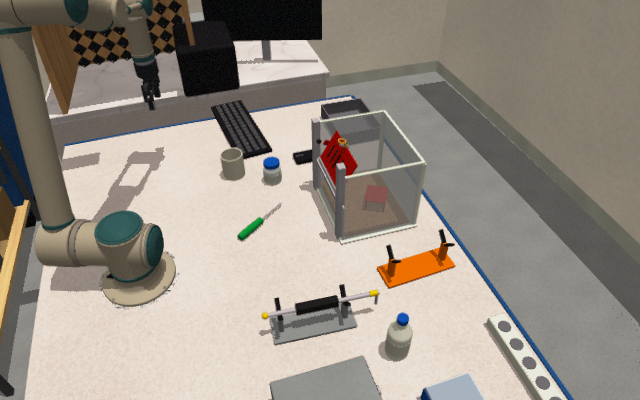

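```bash
python3 - <<'E'
from h import *
import pickle
D=pickle.load(open("D0.pkl","rb"))
save(D["scene"],"s1.png",(330,110,530,310),3); save(D["side"],"d1.png",(280,90,440,240),4)
save(D["scene"],"s2.png",(140,150,350,350),3); save(D["side"],"d2.png",(240,230,460,380),3.5)
E
```

```text
(no output)
```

View pics/s1.png

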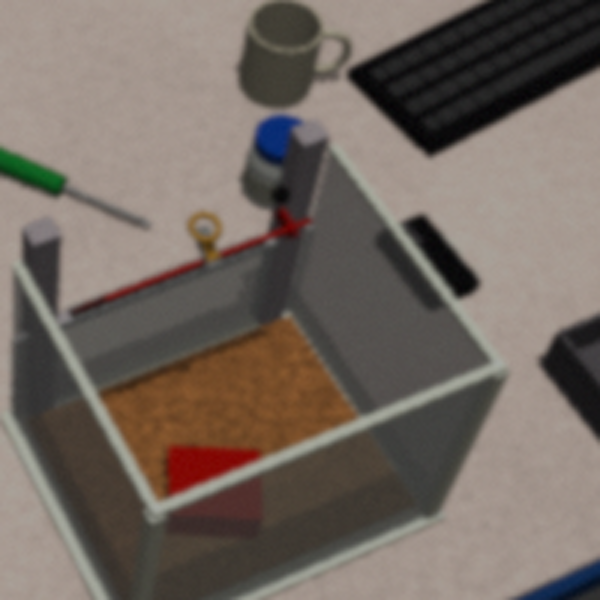

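View pics/d1.png

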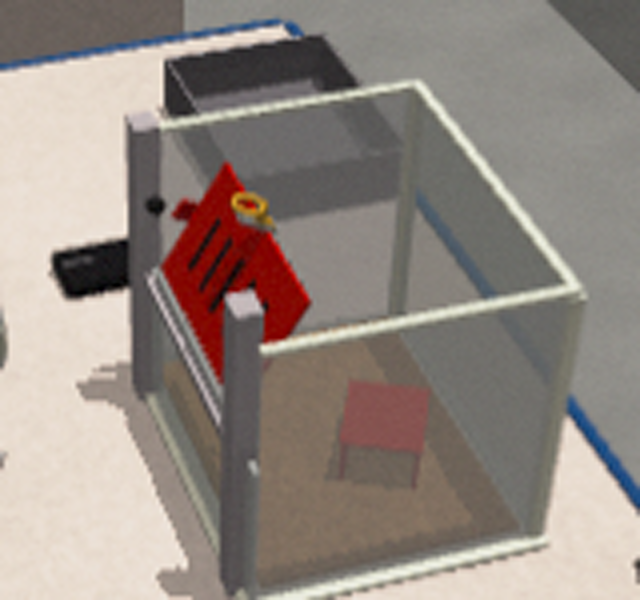

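View pics/s2.png

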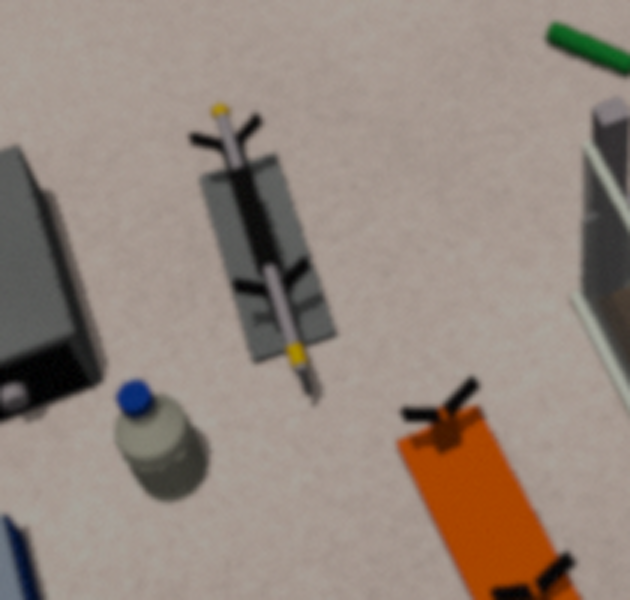

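View pics/d2.png

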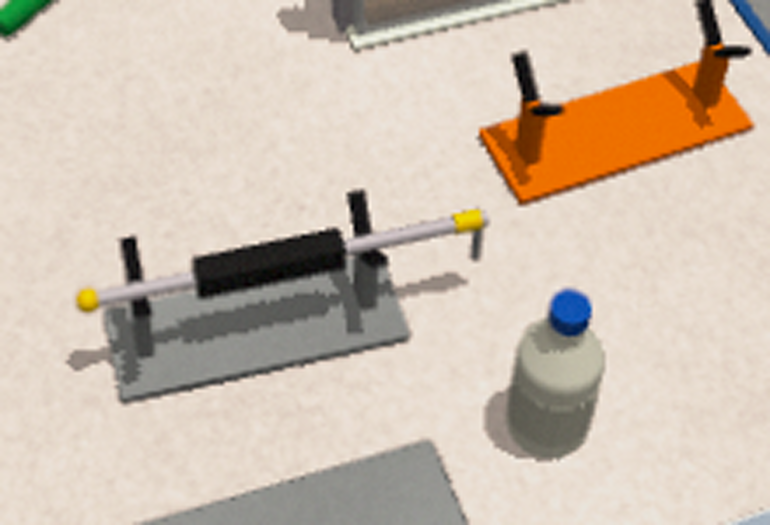

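```bash
python3 - <<'E'
from h import *
import pickle
D=pickle.load(open("D0.pkl","rb")); S,d=D["scene"],D["side"]
def sc(x,y): return np.array([140+x/3,150+y/3])
def sd(x,y): return np.array([240+x/3.5,230+y/3.5])
def sc1(x,y): return np.array([330+x/3,110+y/3])
def sd1(x,y): return np.array([280+x/4,90+y/4])
P={}
for n,a,b in [("knob",sc(221,110),sd(88,298)),("yel",sc(296,354),sd(468,221)),("tip",sc(314,400),sd(477,258)),
 ("jL",sc1(308,133),sd1(143,122)),("jR",sc1(42,232),sd1(243,302)),("ring",sc1(204,228),sd1(250,208)),
 ("cornerBL",sc1(500,370),sd1(418,86)),("cornerBR",sc1(155,512),sd1(575,288))]:
    X,e=tri([(S,a),(d,b)]); P[n]=X; print(n,X.round(4),np.round(e,1))
v=P["yel"]-P["knob"];print("pole yaw",np.arctan2(v[1],v[0]),np.linalg.norm(v))
w=P["jL"]-P["jR"];print("tank yaw",np.arctan2(w[1],w[0])-np.pi/2,np.linalg.norm(w),(P["jL"]+P["jR"])/2)
E
```

```text
knob [ 0.3216 -0.2972  0.0829] [0.1 0.1]
yel [ 0.6027 -0.3168  0.0837] [0.4 0.4]
tip [ 0.6176 -0.3136  0.0243] [0.4 0.3]
jL [0.6144 0.2202 0.2779] [0.1 0.1]
jR [ 0.6125 -0.0234  0.2785] [0.4 0.4]
ring [0.6592 0.0974 0.2686] [0.4 0.4]
cornerBL [0.8605 0.2431 0.2513] [0.1 0.1]
cornerBR [ 0.856  -0.0505  0.2535] [0.4 0.3]
pole yaw -0.06955648704151075 0.2817682201073426
tank yaw -0.0075923660214376465 0.24362681922789794 [0.61346981 0.09841835 0.27822165]
```

{"name": "carry_out", "arguments": {"rows": [[[1,2,-4,0.3,0.0],[1,2,-4.3,0.3,0.0],[1,2,-4.3,0.3,0.0],[1,2,-4.3,0.3,0.0],[1,2,-4.3,0.3,0.0],[1,2,-4.3,0,0.03],[1,2,-4.3,0,0.03],[1,2,-4.3,0,0.03],[1,2,-4.3,0,0.03],[1,2,-4.3,0,0.03],[1,2,-4.3,0,0],[1,2,-4.3,0,0]]]}}

```text
clock: 2.6
position: [0.3681, 0.0458, 0.2468]
ee_rot: [0.0, 0.733, 0.68, 0.001]
contact_force: [1.5, -0.1, 0.1]
width: 0.0855
```

{"name": "carry_out", "arguments": {"rows": [[[1,1,-4.4,0,0],[1,1,-4.4,0,0],[1,1,-4.4,0,0],[1,1,-4.4,0,0],[1,1,-4.4,0,0],[1,1,-4.4,0,0],[1,1,-4.4,0,0],[1,1,-4.4,0,0],[1,0,0,0,0]]]}}

```text
clock: 3.5
position: [0.4489, -0.3102, 0.2456]
ee_rot: [0.002, 0.734, 0.679, -0.001]
contact_force: [-0.3, -0.3, -0.8]
width: 0.0852
```

```bash
python3 - <<'E'
from h import *
import pickle
p=cams.get_image("wrist"); save(p,"w1.png"); s=telemetry.get_state(); print(s["position"],s["ee_rot"],s["clock"]); pickle.dump(p,open("w1.pkl","wb"))
O=np.array([.453,-.3064,.085]);a=-.0696
for n,l in [("o",0),("fork+",.085),("knob",-.132),("hook",.16)]:
    print(n,proj(p,O+l*np.array([np.cos(a),np.sin(a),0])).round(1))
E
```

```text
[ 0.44790377 -0.30680986  0.24557111] [-2.87238774e-04  7.33809236e-01  6.79355516e-01 -7.40423399e-05] 3.55
o [320.3 185.8]
fork+ [320.7 270.5]
knob [319.5  24.9]
hook [321.  335.8]
```

View pics/w1.png

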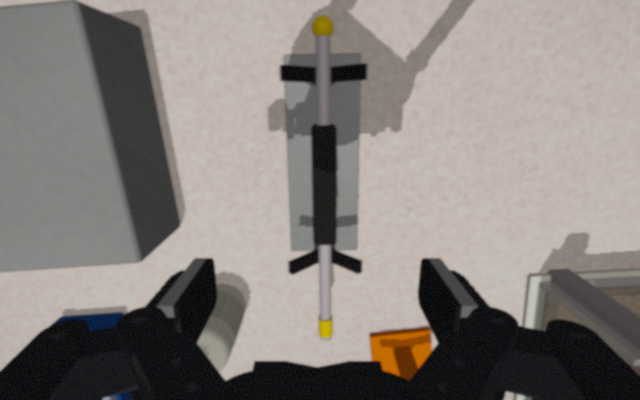

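```bash
python3 - <<'E'
from h import *
import pickle
p=pickle.load(open("w1.pkl","rb"))
for n,uv,z in [("knob",(322.5,26),.085),("h0",(324,125),.095),("h1",(325,244),.095),("yel",(326,327),.085),("rod",(325,280),.085)]: print(n,onz(p,uv,z).round(4))
D=pickle.load(open("D0.pkl","rb"))
print("bottle cap",tri([(D["scene"],(184.5,282)),(D["side"],(403,318))]))
E
```

```text
knob [ 0.3223 -0.2949  0.085 ]
h0 [ 0.3989 -0.2993  0.095 ]
h1 [ 0.5059 -0.306   0.095 ]
yel [ 0.6024 -0.3116  0.085 ]
rod [ 0.5485 -0.3089  0.085 ]
bottle cap (array([ 0.61857261, -0.44736435,  0.14729441]), [np.float64(0.10262154177342013), np.float64(0.10457460696050762)])
```

{"name": "carry_out", "arguments": {"rows": [[[1,0.5,0.4,-3,0.014],[1,0,0,-4,0],[1,0,0,-4,0],[1,0,0,-3,0],[1,0,0,-2.5,0],[1,0,0,-1.5,0],[1,0,0,0,0]]], "force": 30}}

```text
clock: 4.25
position: [0.4509, -0.2975, 0.0645]
ee_rot: [-0.003, 0.728, 0.686, -0.0]
contact_force: [-0.5, 1.5, -0.4]
width: 0.0854
```

```bash
python3 - <<'E'
from h import *
import pickle
p=cams.get_image("side"); save(p,"d3.png",(230,200,430,350),4); s=telemetry.get_state(); print(s["position"],s["ee_rot"],s["contact_force"])
E
```

```text
[ 0.45189999 -0.29855789  0.06586313] [-1.43171879e-03  7.27622510e-01  6.85976261e-01  4.25561974e-05] [-0.73910755  0.09025177 -0.35981093]
```

View pics/d3.png

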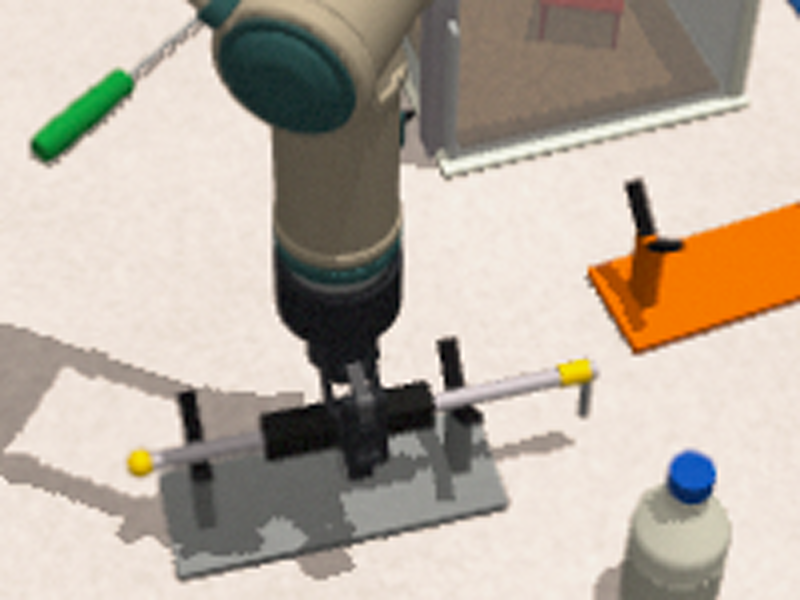

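{"name": "carry_out", "arguments": {"rows": [[[0,0,0,0,0],[-0.3,0,0,0,0],[-0.45,0,0,0,0],[-0.45,0,0,0,0],[-0.45,0,0,0,0]]], "force": 20}}

```text
clock: 4.8
position: [0.453, -0.3045, 0.0679]
ee_rot: [0.004, 0.727, 0.686, -0.002]
contact_force: [-3.9, -8.7, 3.4]
width: 0.0235
```

```bash
python3 - <<'E'
from h import *
s=telemetry.get_state(); print(s["position"],s["ee_rot"],s["contact_force"],s["width"],s["moment"])
p=cams.get_image("wrist"); save(p,"w2.png")
s=telemetry.get_state(); print(s["position"],s["ee_rot"],s["contact_force"],s["width"],s["moment"])
E
```

```text
[ 0.45302621 -0.30453717  0.06794059] [ 0.00358658  0.72721709  0.68639386 -0.00243049] [-3.91629842 -8.70293692  3.3842808 ] 0.023457356705192983 [-1.38822672  0.56319872 -0.05803613]
[ 0.45302891 -0.30457619  0.06795464] [ 0.00356873  0.72732546  0.68627946 -0.00233469] [-3.68380871 -8.36407123  3.13252758] 0.023723112901698037 [-1.31615911  0.61226733 -0.08238796]
```

View pics/w2.png

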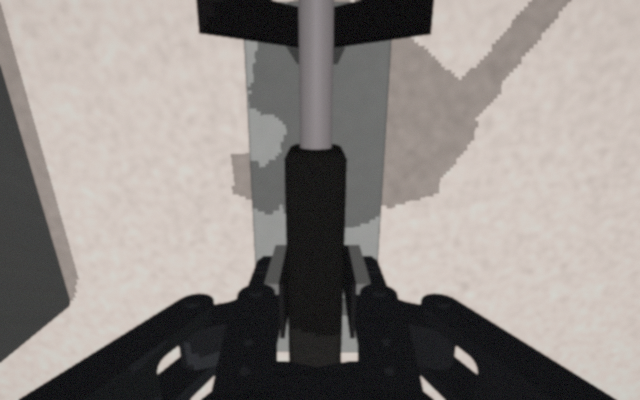

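{"name": "carry_out", "arguments": {"rows": [[[-0.45,-0.1,-0.2,0,0],[-0.45,0,0,0,0],[-0.45,0,0,0,0]]]}}

```text
clock: 5.15
position: [0.4526, -0.3046, 0.0675]
ee_rot: [0.002, 0.728, 0.686, -0.001]
contact_force: [-1.5, -5.9, 4.3]
width: 0.0235
```

{"name": "carry_out", "arguments": {"rows": [[[-0.45,-0.1,-0.3,0.1,0],[-0.45,0,0,0,0],[-0.45,0,0,0,0]]]}}

```text
clock: 5.45
position: [0.4502, -0.3047, 0.067]
ee_rot: [-0.001, 0.728, 0.686, 0.0]
contact_force: [0.2, -1.6, 1.2]
width: 0.0237
```

{"name": "carry_out", "arguments": {"rows": [[[-1,0,0,0,0],[-1,0,0,0,0],[-1,0,0,0.5,0],[-1,0,0,1,0],[-1,0,0,2,0],[-1,0,0,2,0],[-1,0,0,0,0]]], "force": 100}}

```text
clock: 6.15
position: [0.4523, -0.3061, 0.1251]
ee_rot: [0.003, 0.728, 0.686, 0.001]
contact_force: [0.1, -0.8, -2.1]
width: 0.0202
```

```bash
python3 - <<'E'
from h import *
import pickle
D={}
for n in ["scene","side"]:
    D[n]=cams.get_image(n)
s=telemetry.get_state(); print(s["position"],s["ee_rot"],s["contact_force"],s["width"],s["moment"])
save(D["scene"],"s4.png",(180,160,300,310),4); save(D["side"],"d4.png",(230,240,410,350),4)
pickle.dump((D,s),open("D4.pkl","wb"))
E
```

```text
[ 0.45062583 -0.30486671  0.1223844 ] [-3.62681295e-06  7.27881493e-01  6.85702900e-01  2.53402423e-04] [-0.80522951  0.31307218 -2.58979252] 0.020496057123477487 [0.00047217 0.04257815 0.00521609]
```

View pics/s4.png

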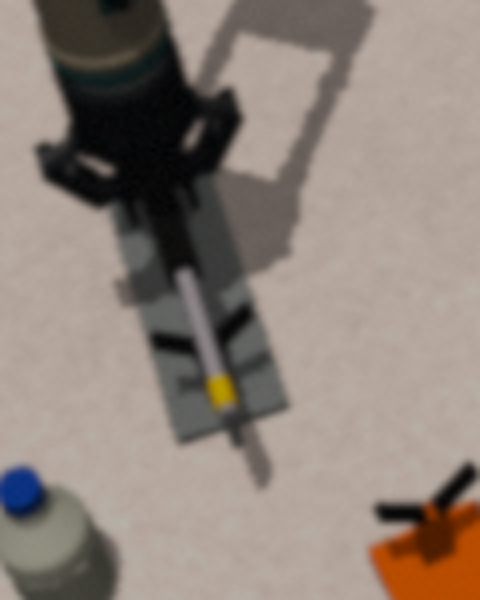

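View pics/d4.png

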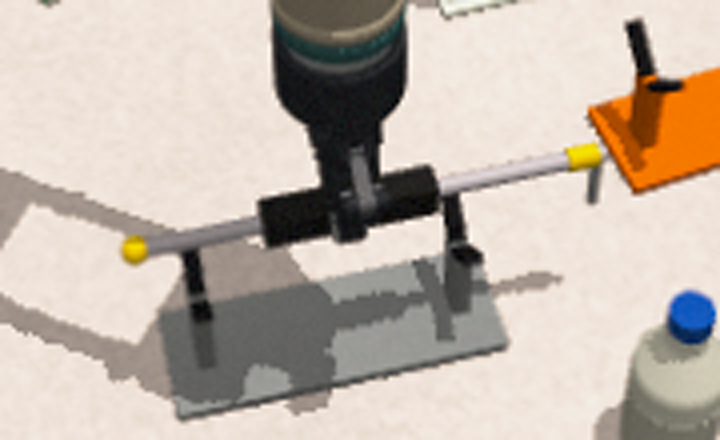

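{"name": "carry_out", "arguments": {"rows": [[[-1,0,0,3,0],[-1,0,0,4,0],[-1,0,0,4,0],[-1,-1,2,4,0],[-1,-1,3,3,0.01],[-1,-1,4,2,0.01],[-1,0,4.5,1,0.01],[-1,0,4.5,1,0.01],[-1,0,4.5,1,0.01],[-1,0,4.5,0,0],[-1,0,4.5,0,0],[-1,0,4,0,0]]]}}

```text
clock: 7.45
position: [0.4195, 0.0519, 0.351]
ee_rot: [-0.001, 0.71, 0.704, -0.001]
contact_force: [-0.2, 0.6, -2.2]
width: 0.0202
```

{"name": "carry_out", "arguments": {"rows": [[[-1,0.5,3,0,0],[-1,1,1,0,0],[-1,1,0,0,0],[-1,0,0,0,0],[-1,0,0,0,0]]]}}

```text
clock: 7.95
position: [0.4457, 0.0884, 0.3516]
ee_rot: [-0.0, 0.711, 0.703, -0.001]
contact_force: [0.8, -0.6, -2.9]
width: 0.0201
```

```bash
cat > look.py <<'E'
from h import *
import pickle,sys
k=sys.argv[1]; D={}
for n in ["scene","side"]: D[n]=cams.get_image(n)
s=telemetry.get_state(); print(s["clock"],s["position"].round(4),s["ee_rot"].round(4),s["contact_force"].round(2),s["moment"].round(3),s["width"])
save(D["scene"],"s%s.png"%k,(340,130,460,230),6); save(D["side"],"d%s.png"%k,(260,90,390,190),6)
pickle.dump((D,s),open("D%s.pkl"%k,"wb"))
E
python3 look.py 5
python3 - <<'E'
from h import *
import pickle
D,s=pickle.load(open("D4.pkl","rb"))
print(tri([(D["scene"],(235.5,257.75)),(D["side"],(376,279.25))]), s["position"])
E
```

```text
8.05 [0.4455 0.0885 0.352 ] [-3.000e-04  7.113e-01  7.029e-01 -5.000e-04] [-0.3   0.17 -2.67] [ 0.025  0.001 -0.006] 0.020040314100169362
(array([ 0.60443088, -0.31662093,  0.1402163 ]), [np.float64(0.5324016819561377), np.float64(0.524804352350832)]) [ 0.45062583 -0.30486671  0.1223844 ]
```

View pics/s5.png

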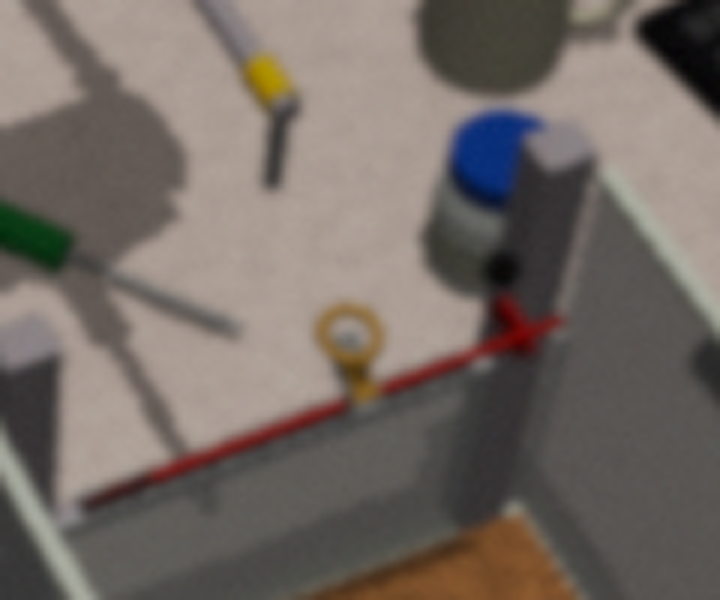

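View pics/d5.png

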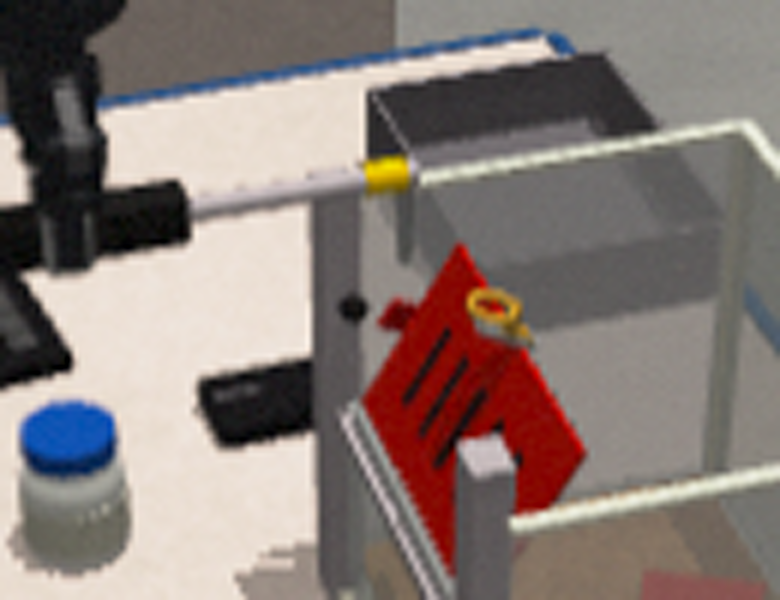

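```bash
cat > meas.py <<'E'
from h import *
import pickle
def go(k,L):
    D,s=pickle.load(open("D%s.pkl"%k,"rb"))
    for n,a,b in L:
        X,e=tri([(D["scene"],np.array([340+a[0]/6,130+a[1]/6])),(D["side"],np.array([260+b[0]/6,90+b[1]/6]))]); print(n,X.round(4),np.round(e,2))
E
python3 - <<'E'
from meas import *
go(5,[("tip",(272,184),(404,258)),("top",(287,105),(408,178)),("ring",(349,333),(494,307)),("jL",(560,147),(341,178)),("jR",(26,343),(487,456))])
E
```

```text
tip [0.609  0.0862 0.3168] [0.13 0.11]
top [0.6101 0.0873 0.3621] [0.62 0.5 ]
ring [0.6591 0.0978 0.2709] [0.26 0.21]
jL [0.6177 0.2195 0.2809] [0.15 0.12]
jR [ 0.613  -0.0232  0.2777] [0.1  0.09]
```

{"name": "carry_out", "arguments": {"rows": [[[-1,2,0.5,0,0],[-1,2,0.5,0,0],[-1,1,0.2,0,0],[-1,0,0,-1.5,0],[-1,0,0,-0.5,0],[-1,0,0,0,0],[-1,0,0,0,0]]]}}

```text
clock: 8.75
position: [0.4953, 0.1014, 0.3327]
ee_rot: [0.0, 0.711, 0.704, 0.0]
contact_force: [-0.6, -0.2, -2.5]
width: 0.0206
```

```bash
python3 look.py 6
```

```text
8.85 [0.4957 0.1016 0.3331] [4.000e-04 7.106e-01 7.036e-01 5.000e-04] [ 0.12  0.52 -2.7 ] [ 0.007 -0.03  -0.017] 0.02018631312451961
```

View pics/s6.png

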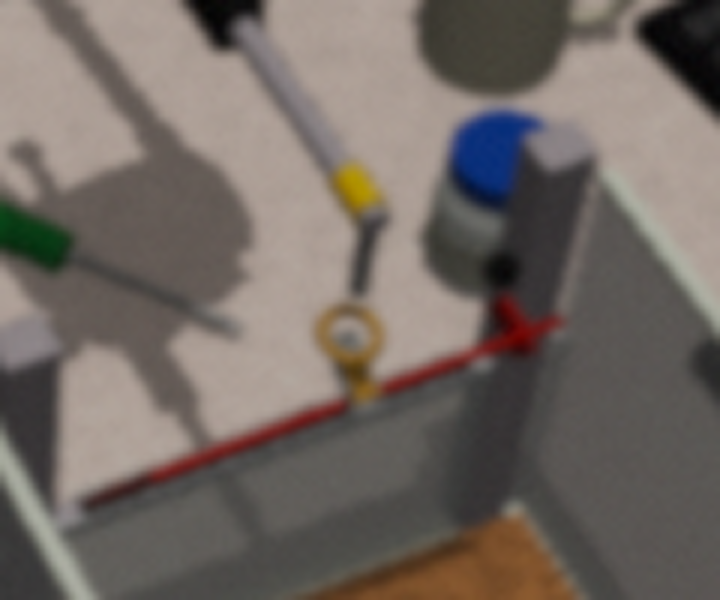

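View pics/d6.png

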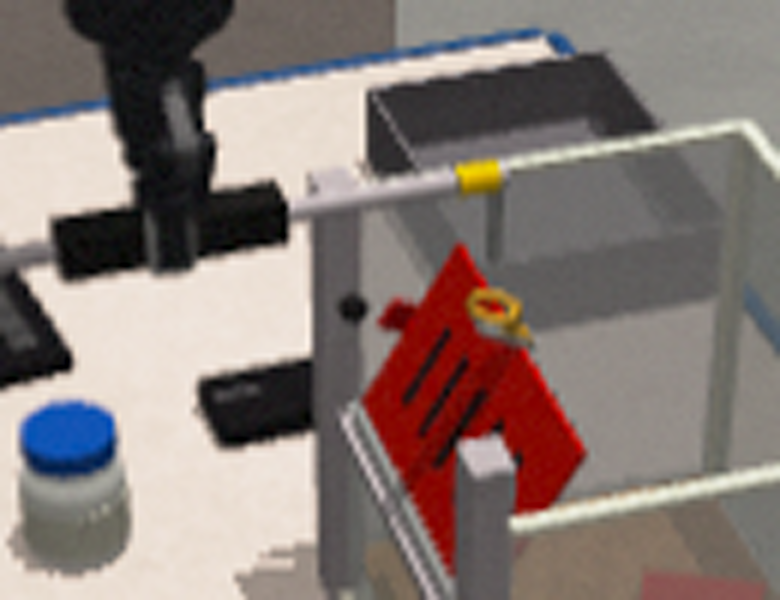

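```bash
python3 - <<'E'
from meas import *
go(6,[("tip",(356,290),(495,257)),("ring",(349,333),(494,307))])
E
```

```text
tip [0.6593 0.0977 0.3001] [0.04 0.03]
ring [0.6591 0.0978 0.2709] [0.26 0.21]
```

Aligned within a millimetre. Descend slowly, to 19 mm below the ring centre.

{"name": "carry_out", "arguments": {"rows": [[[-1,0,0,-1,0],[-1,0,0,-1,0],[-1,0,0,-0.8,0],[-1,0,0,0,0]]]}}

```text
clock: 9.25
position: [0.4945, 0.1016, 0.3024]
ee_rot: [-0.001, 0.711, 0.704, -0.001]
contact_force: [0.5, 0.9, -2.2]
width: 0.0202
```

```bash
python3 look.py 7
```

```text
9.35 [0.4955 0.1017 0.3039] [-3.000e-04  7.105e-01  7.037e-01 -3.000e-04] [-0.22 -0.26 -2.58] [ 0.004  0.014 -0.005] 0.020466047755988145
```

View pics/s7.png

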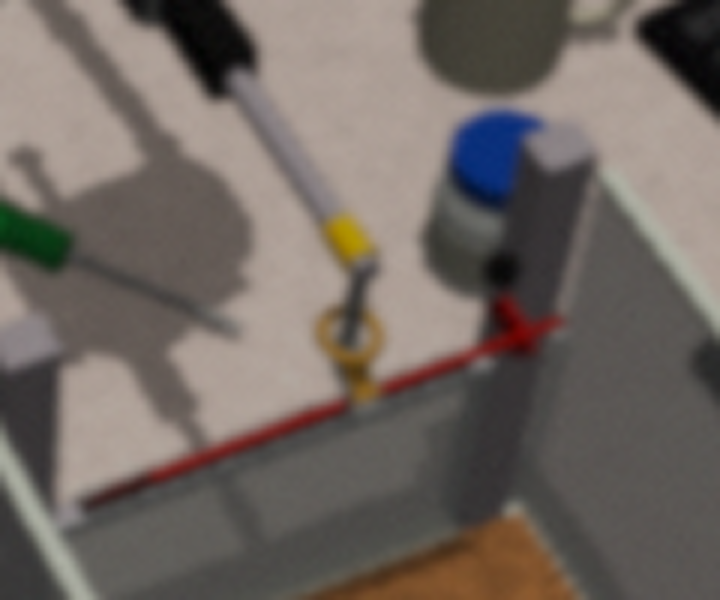

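View pics/d7.png

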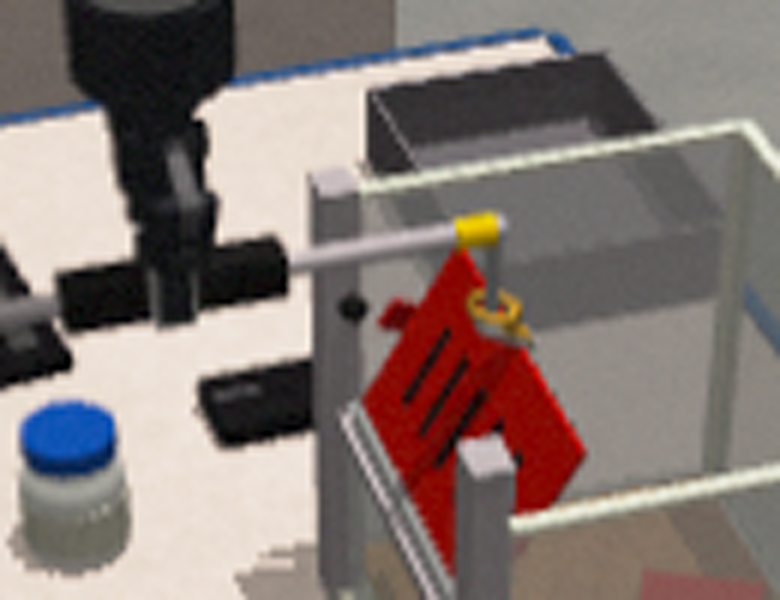

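{"name": "carry_out", "arguments": {"rows": [[[-1,0,0,-1,0],[-1,0,0,-1,0],[-1,0,0,0,0],[-1,-0.3,0,0,0],[-1,-0.3,0,0,0],[-1,-0.3,0,0,0],[-1,-0.3,0,0,0]]]}}

```text
clock: 10.05
position: [0.4845, 0.1018, 0.2849]
ee_rot: [0.001, 0.711, 0.704, 0.001]
contact_force: [3.0, -0.2, -2.5]
width: 0.0202
```

{"name": "carry_out", "arguments": {"rows": [[[-1,-0.5,0,0,0],[-1,-0.5,0,0,0],[-1,-0.5,0,0,0],[-1,-0.5,0,0,0]]]}}

```text
clock: 10.45
position: [0.4639, 0.1016, 0.2851]
ee_rot: [0.001, 0.711, 0.704, 0.001]
contact_force: [4.2, -1.4, 0.4]
width: 0.0206
```

{"name": "carry_out", "arguments": {"rows": [[[-1,-0.4,0,0.2,0],[-1,-0.4,0,0.2,0],[-1,-0.3,0,0.1,0],[-1,-0.2,0,0,0]]]}}

```text
clock: 10.85
position: [0.4495, 0.1016, 0.2887]
ee_rot: [-0.001, 0.711, 0.704, -0.001]
contact_force: [3.4, -0.9, -5.9]
width: 0.02
```

{"name": "carry_out", "arguments": {"rows": [[[-1,-0.2,0,0,0],[-1,-0.2,0,0,0],[-1,-0.2,0,0,0]]]}}

```text
clock: 11.15
position: [0.4449, 0.1017, 0.289]
ee_rot: [0.0, 0.711, 0.704, 0.0]
contact_force: [6.0, -0.3, -5.7]
width: 0.0203
```

{"name": "carry_out", "arguments": {"rows": [[[-1,-0.1,0,-0.1,0],[-1,-0.2,0,0,0],[-1,-0.1,0,0,0]]]}}

```text
clock: 11.45
position: [0.4419, 0.1016, 0.2886]
ee_rot: [0.001, 0.711, 0.704, 0.001]
contact_force: [7.5, -0.2, -6.2]
width: 0.0203
```

{"name": "carry_out", "arguments": {"rows": [[[-1,-0.1,0,0,0],[-1,-0.2,0,0,0],[-1,-0.1,0,0,0]]]}}

```text
clock: 11.75
position: [0.438, 0.1017, 0.2884]
ee_rot: [0.001, 0.711, 0.704, 0.001]
contact_force: [7.4, -0.6, -6.5]
width: 0.02
```

{"name": "carry_out", "arguments": {"rows": [[[-1,-0.1,0,-0.1,0],[-1,-0.2,0,-0.1,0],[-1,-0.1,0,0,0]]]}}

```text
clock: 12.05
position: [0.4334, 0.1016, 0.2867]
ee_rot: [0.001, 0.711, 0.704, 0.001]
contact_force: [5.1, -0.3, -3.5]
width: 0.0205
```

{"name": "carry_out", "arguments": {"rows": [[[-1,-0.1,0,0,0],[-1,-0.1,0,-0.1,0],[-1,-0.1,0,0,0]]]}}

```text
clock: 12.35
position: [0.4313, 0.1017, 0.286]
ee_rot: [0.001, 0.711, 0.704, 0.002]
contact_force: [3.8, -0.3, -3.0]
width: 0.0206
```

{"name": "carry_out", "arguments": {"rows": [[[-1,-0.2,0,0,0],[-1,-0.2,0,0,0],[-1,-0.1,0,0,0]]]}}

```text
clock: 12.65
position: [0.4245, 0.1018, 0.2853]
ee_rot: [-0.0, 0.711, 0.704, 0.0]
contact_force: [5.1, 0.7, -5.1]
width: 0.0203
```

{"name": "carry_out", "arguments": {"rows": [[[-1,-0.1,0,0,0],[-1,-0.1,0,0,0],[-1,-0.1,0,0,0]]]}}

```text
clock: 12.95
position: [0.4241, 0.1018, 0.2854]
ee_rot: [0.002, 0.711, 0.704, 0.002]
contact_force: [12.6, 0.6, -8.6]
width: 0.0204
```

{"name": "carry_out", "arguments": {"rows": [[[-1,0.2,0,-0.2,0]]]}}

```text
clock: 13.05
position: [0.4242, 0.1018, 0.2836]
ee_rot: [0.0, 0.711, 0.704, 0.001]
contact_force: [1.7, 0.3, -0.8]
width: 0.0205
```

```bash
python3 look.py 8
```

```text
13.15 [0.4242 0.1017 0.2835] [4.000e-04 7.105e-01 7.036e-01 5.000e-04] [ 4.45  0.54 -3.68] [ 0.023 -0.837 -0.013] 0.02009348888978573
```

View pics/s8.png

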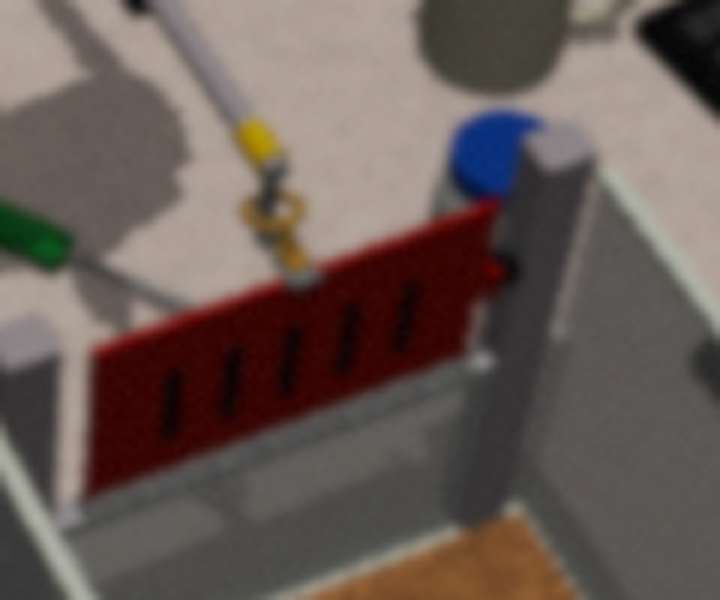

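View pics/d8.png

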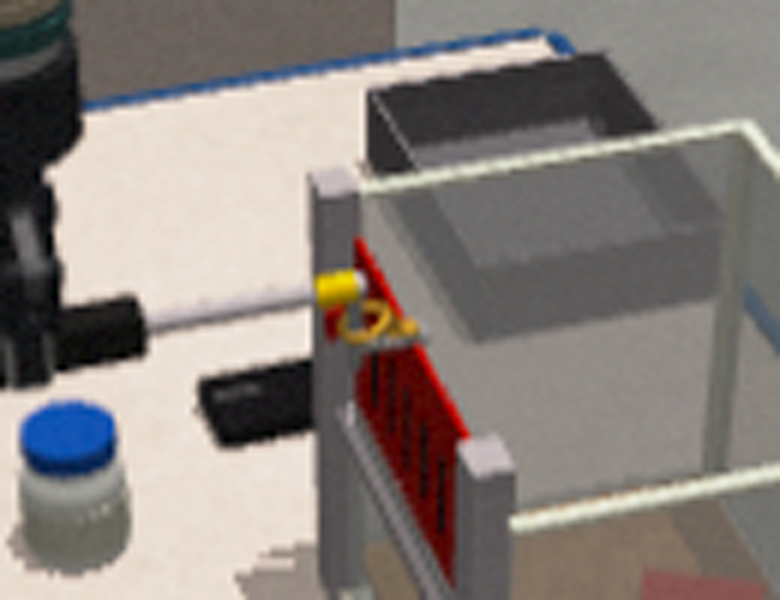

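```bash
python3 - <<'E'
from meas import *
go(8,[("topL",(497,203),(360,240)),("topR",(95,350),(469,438)),("botR",(88,495),(452,582)),("ring",(273,212),(365,322)),("jL",(560,145),(336,178)),("jR",(26,340),(485,452))])
D,s=pickle.load(open("D8.pkl","rb"))
for th in [0,.05,.1,.15]:
  for hx in [.613,.616]:
    q=[]
    for y in (.095,-.095):
        X=[hx+np.sin(th)*.112-y*.0*0,.098+y,.15+.112*np.cos(th)]
        q.append(((proj(D["scene"],X)-[340,130])*6).round().tolist()+((proj(D["side"],X)-[260,90])*6).round().tolist())
    print(th,hx,q)
E
```

```text
topL [0.619  0.192  0.2597] [0.28 0.23]
topR [0.6165 0.007  0.2633] [0.76 0.65]
botR [0.6155 0.0106 0.166 ] [3.24 2.82]
ring [0.5931 0.0991 0.2747] [0.04 0.04]
jL [0.6157 0.2211 0.2799] [0.03 0.02]
jR [ 0.6124 -0.0228  0.2794] [0.08 0.07]
0 0.613 [[492.0, 190.0, 347.0, 236.0], [84.0, 345.0, 467.0, 449.0]]
0 0.616 [[496.0, 195.0, 353.0, 235.0], [87.0, 350.0, 474.0, 448.0]]
0.05 0.613 [[499.0, 200.0, 358.0, 235.0], [90.0, 355.0, 479.0, 447.0]]
0.05 0.616 [[502.0, 205.0, 363.0, 234.0], [93.0, 361.0, 485.0, 446.0]]
0.1 0.613 [[506.0, 210.0, 368.0, 233.0], [96.0, 366.0, 490.0, 446.0]]
0.1 0.616 [[509.0, 215.0, 374.0, 232.0], [99.0, 371.0, 496.0, 445.0]]
0.15 0.613 [[512.0, 220.0, 378.0, 233.0], [102.0, 377.0, 501.0, 445.0]]
0.15 0.616 [[516.0, 225.0, 384.0, 232.0], [106.0, 382.0, 507.0, 444.0]]
```

```bash
python3 - <<'E'
from meas import *
go(7,[("topL",(563,320),(461,246)),("topR",(80,505),(584,456)),("ring",(349,333),(494,307))])
go(8,[("topL",(499,204),(360,240))])
from h import *
D,s=pickle.load(open("D8.pkl","rb"))
save(D["scene"],"s8b.png",(350,150,450,225),8); save(D["side"],"d8b.png",(300,115,360,195),8)
E
```

```text
topL [0.6745 0.1924 0.2446] [0.39 0.31]
topR [ 0.6695 -0.0223  0.2546] [4.14 3.48]
ring [0.6591 0.0978 0.2709] [0.26 0.21]
topL [0.6193 0.1929 0.259 ] [0.26 0.21]
```

View pics/d8b.png

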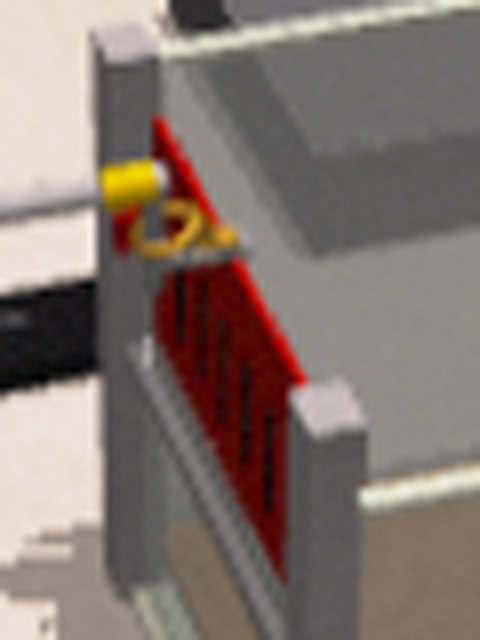

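View pics/s8b.png

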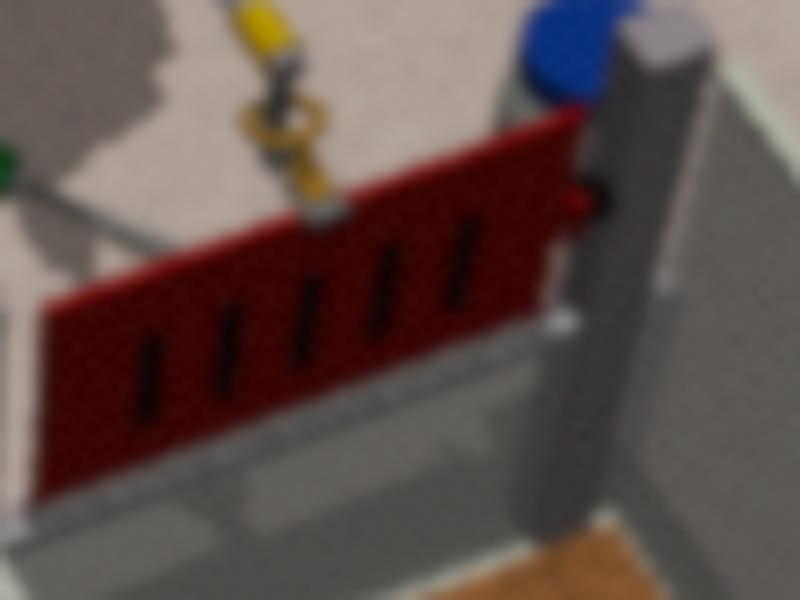

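{"name": "carry_out", "arguments": {"rows": [[[-1,-0.1,0,-0.1,0],[-1,0,0,0,0]]]}}

```text
clock: 13.35
position: [0.424, 0.1018, 0.2829]
ee_rot: [0.001, 0.711, 0.704, 0.001]
contact_force: [5.9, -0.0, -3.1]
width: 0.0204
```

{"name": "carry_out", "arguments": {"rows": [[[-1,-0.1,0,-0.1,0],[-1,0,0,0,0]]]}}

```text
clock: 13.55
position: [0.4239, 0.1018, 0.2823]
ee_rot: [0.002, 0.711, 0.704, 0.002]
contact_force: [7.8, 0.5, -3.3]
width: 0.0206
```

{"name": "carry_out", "arguments": {"rows": [[[-1,-0.1,0,-0.05,0],[-1,0,0,0,0]]]}}

```text
clock: 13.75
position: [0.4238, 0.1018, 0.282]
ee_rot: [0.003, 0.711, 0.704, 0.003]
contact_force: [9.5, -0.6, -3.1]
width: 0.0202
```

{"name": "carry_out", "arguments": {"rows": [[[-1,-0.05,0,-0.05,0],[-1,0,0,0,0]]]}}

```text
clock: 13.95
position: [0.4237, 0.1018, 0.2817]
ee_rot: [0.003, 0.711, 0.704, 0.003]
contact_force: [11.2, -0.1, -3.4]
width: 0.02
```

{"name": "carry_out", "arguments": {"rows": [[[-1,-0.02,0,-0.02,0],[-1,0,0,0,0],[-1,0,0,0,0],[-1,0,0,0,0]]]}}

```text
clock: 14.35
position: [0.4237, 0.1018, 0.2816]
ee_rot: [0.003, 0.711, 0.704, 0.004]
contact_force: [10.3, -0.9, -3.3]
width: 0.0203
```

```bash
python3 look.py 9; python3 - <<'E'
import pickle
from h import *
D,s=pickle.load(open("D9.pkl","rb"))
p=D["side"]
save(p,"d9b.png",(300,115,360,195),8)
E
```

```text
14.45 [0.4237 0.1018 0.2816] [0.0032 0.7106 0.7036 0.0035] [10.37  0.8  -2.28] [-0.045 -1.856 -0.009] 0.02042095465101167
```

View pics/d9b.png

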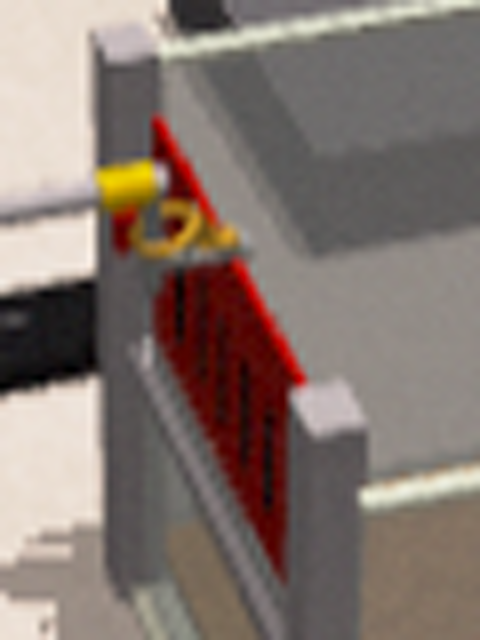

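```bash
python3 - <<'E'
from h import *
import pickle
D,s=pickle.load(open("D9.pkl","rb"))
yaw=-.0135; c=np.array([.614,.0985])
ex=np.array([np.cos(yaw),np.sin(yaw)]);ey=np.array([-np.sin(yaw),np.cos(yaw)])
def pt(th,lx,y,lz):
    x=lx*np.cos(th)+lz*np.sin(th);z=lz*np.cos(th)-lx*np.sin(th)
    q=c+ex*x+ey*y; return [q[0],q[1],.15+z]
for th in [0,.03,.06]:
  for n,y in (("L",.095),("R",-.095)):
    r=[]
    for lz in (112,0):
        r.append(((proj(D["scene"],pt(th,.0025,y,lz/1e3))-[350,150])*8).round(1))
    print(th,n,"scene top",r[0],"bot",r[1],"diff",(r[0]-r[1]).round(1))
    r=[((proj(D["side"],pt(th,.0025,y,lz/1e3))-[300,115])*8).round(1) for lz in (112,0)]
    print("   side",r[0],r[1],(r[0]-r[1]).round(1))
im=cv2.cvtColor(np.array(D["scene"]["image"]),cv2.COLOR_RGB2BGR)[150:225,350:450]
cv2.imwrite("pics/s9b.png",cv2.resize(im,None,fx=8,fy=8,interpolation=cv2.INTER_CUBIC))
E
```

```text
0 L scene top [585.  103.9] bot [537.5 317.1] diff [  47.5 -213.2]
   side [154.7 112.2] [157.4 343.4] [  -2.7 -231.2]
0 R scene top [ 36.3 304.6] bot [ 25.3 510.8] diff [  11.  -206.2]
   side [308.8 397.3] [303.5 636.7] [   5.3 -239.4]
0.03 L scene top [590.4 111.7] bot [537.4 317.3] diff [  53.  -205.6]
   side [163.  111.1] [157.4 343.5] [   5.6 -232.4]
0.03 R scene top [ 41.1 313. ] bot [ 25.3 510.9] diff [  15.8 -197.9]
   side [317.9 395.8] [303.5 636.9] [  14.4 -241.1]
0.06 L scene top [595.7 119.7] bot [537.4 317.4] diff [  58.3 -197.7]
   side [171.2 110.1] [157.3 343.7] [  13.9 -233.6]
0.06 R scene top [ 45.9 321.6] bot [ 25.2 511. ] diff [  20.7 -189.4]
   side [326.9 394.6] [303.5 637.1] [  23.4 -242.5]
```

View pics/s9b.png

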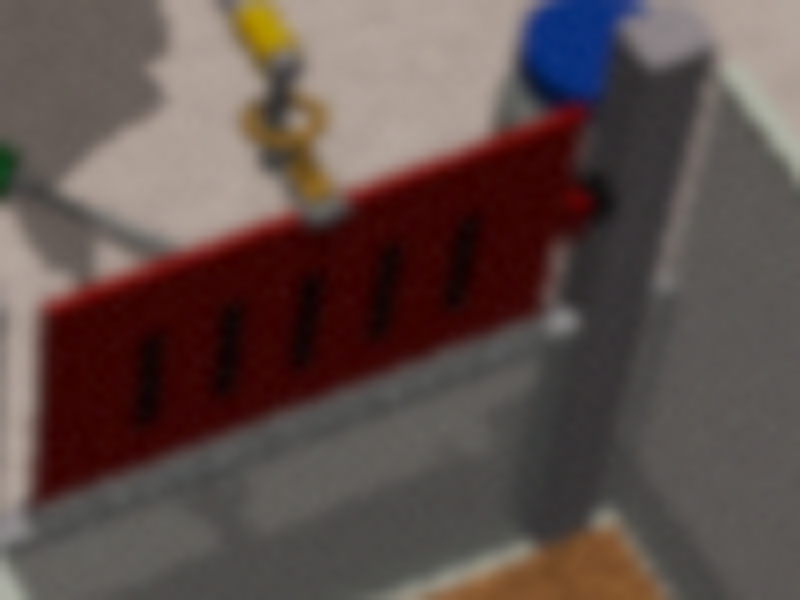

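{"name": "carry_out", "arguments": {"rows": [[[-1,0.2,0,0,0],[-1,0.2,0,0,0],[-1,0.1,0,0,0],[-1,0,0,0,0]]]}}

```text
clock: 14.85
position: [0.4243, 0.1017, 0.28]
ee_rot: [-0.0, 0.711, 0.704, -0.0]
contact_force: [2.1, -0.4, -2.1]
width: 0.0199
```

{"name": "carry_out", "arguments": {"rows": [[[-1,0.1,0,0,0],[-1,0.1,0,0,0],[-1,0,0,0,0]]]}}

```text
clock: 15.15
position: [0.4258, 0.1017, 0.2795]
ee_rot: [-0.001, 0.711, 0.704, -0.001]
contact_force: [-0.2, -0.1, -2.7]
width: 0.0203
```

{"name": "carry_out", "arguments": {"rows": [[[-1,0.2,0,0,0],[-1,0.1,0,0,0],[-1,0,0,0.5,0],[-1,0,0,0.5,0],[-1,0,0,0,0]]]}}

```text
clock: 15.65
position: [0.4305, 0.1018, 0.2912]
ee_rot: [0.001, 0.711, 0.704, 0.001]
contact_force: [-0.3, 0.0, -2.3]
width: 0.0203
```

{"name": "carry_out", "arguments": {"rows": [[[-1,0,0,0.7,0],[-1,0,0,0.8,0],[-1,0,0,0,0]]]}}

```text
clock: 15.95
position: [0.4308, 0.1018, 0.3067]
ee_rot: [0.001, 0.711, 0.704, 0.001]
contact_force: [0.0, -0.4, -2.2]
width: 0.0206
```

{"name": "carry_out", "arguments": {"rows": [[[-1,0,0,1,0],[-1,0,0,1.5,0],[-1,0,0,2,0],[-1,0,0,0,0]]]}}

```text
clock: 16.35
position: [0.4314, 0.1018, 0.3529]
ee_rot: [0.002, 0.711, 0.704, 0.002]
contact_force: [0.5, -0.3, -2.5]
width: 0.02
```

```bash
python3 look.py 10
```

```text
16.45 [0.4299 0.1017 0.3502] [1.000e-04 7.105e-01 7.037e-01 2.000e-04] [ 0.21  0.45 -3.1 ] [ 0.022 -0.04  -0.019] 0.020240372113908063
```

View pics/s10.png

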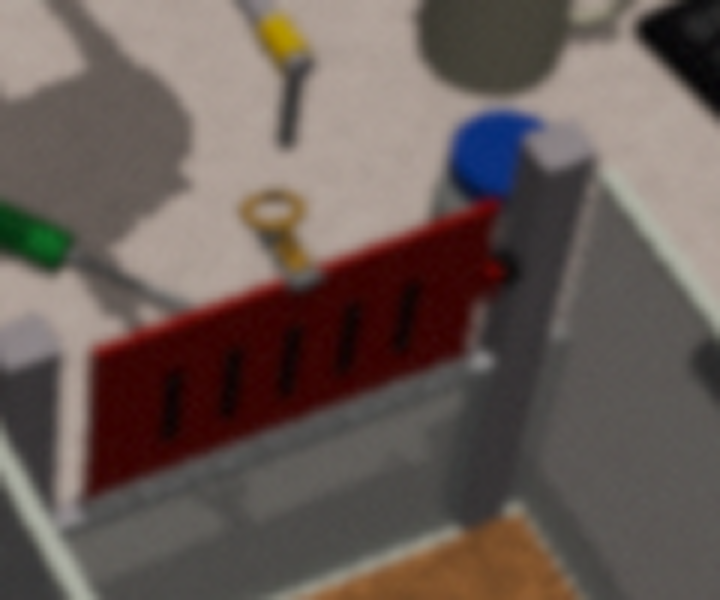

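View pics/d10.png

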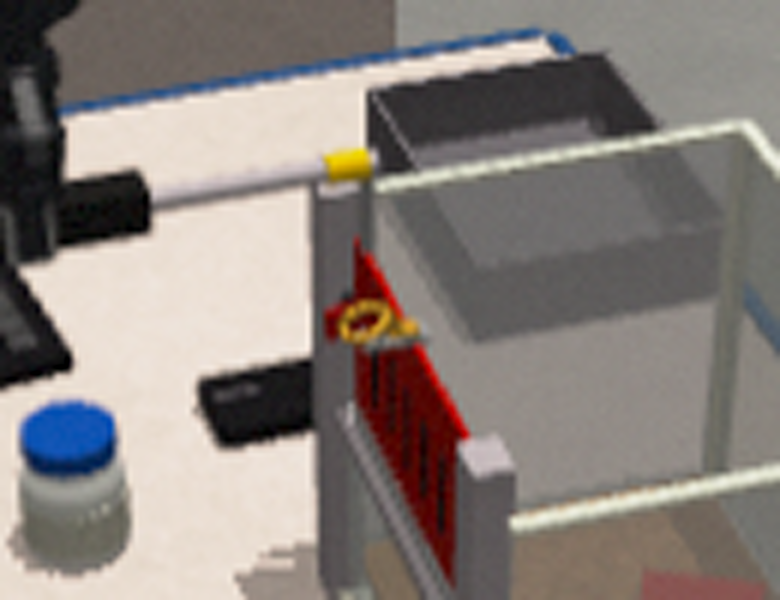

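{"name": "carry_out", "arguments": {"rows": [[[-1,-0.5,-2.5,0,0],[-1,0,-4,0,0],[-1,0,-4.4,0,-0.01],[-1,0,-4.4,0,-0.01],[-1,0,-4.4,0,-0.01],[-1,0,-4.4,0,-0.01],[-1,0,-4.4,-1,-0.01],[-1,1,-4.4,-2,0],[-1,1,-4,-3,0],[-1,0.6,-3.5,-4,0],[-1,0,0,-4,0],[-1,0,0,-4,0]]]}}

```text
clock: 17.65
position: [0.4495, -0.2999, 0.1702]
ee_rot: [-0.001, 0.729, 0.685, -0.0]
contact_force: [0.9, 0.2, -2.5]
width: 0.0203
```

{"name": "carry_out", "arguments": {"rows": [[[-1,0,0,-3,0],[-1,0,0,-1.8,0],[-1,0,0,0,0],[-1,0,0,0,0]]]}}

```text
clock: 18.05
position: [0.4501, -0.299, 0.1249]
ee_rot: [-0.001, 0.728, 0.686, -0.0]
contact_force: [0.2, 0.2, -2.0]
width: 0.0203
```

```bash
cat > look2.py <<'E'
from h import *
import pickle,sys
k=sys.argv[1]; D={}
for n in ["scene","side"]: D[n]=cams.get_image(n)
s=telemetry.get_state(); print(s["clock"],s["position"].round(4),s["ee_rot"].round(4),s["contact_force"].round(2),s["moment"].round(3),s["width"])
save(D["scene"],"s%s.png"%k,(180,160,300,310),4); save(D["side"],"d%s.png"%k,(230,240,410,350),4)
pickle.dump((D,s),open("D%s.pkl"%k,"wb"))
E
python3 look2.py 11
```

```text
18.15 [ 0.4511 -0.2998  0.1264] [1.200e-03 7.279e-01 6.857e-01 2.000e-04] [ 0.24 -0.64 -2.5 ] [ 0.049 -0.002  0.044] 0.02048748031703442
```

View pics/s11.png

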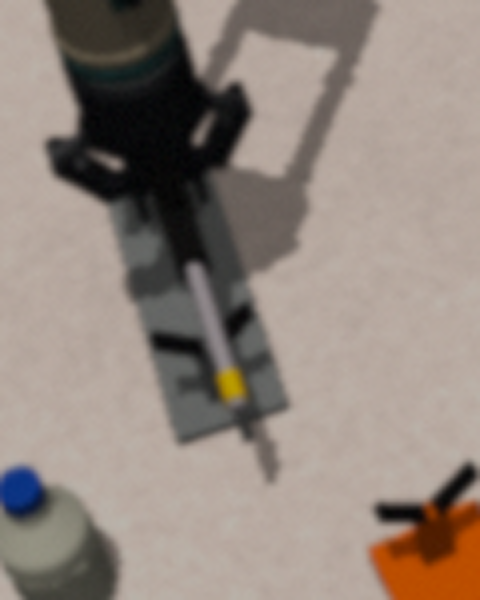

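View pics/d11.png

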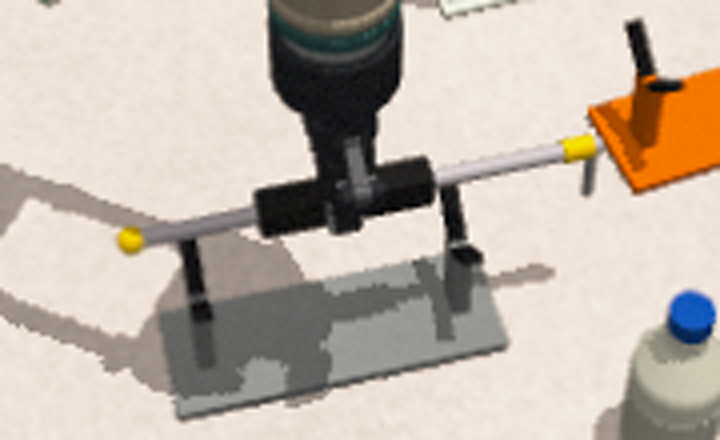

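{"name": "carry_out", "arguments": {"rows": [[[-1,0,-0.5,0,0],[-1,0,0,-2,0],[-1,0,0,-1.5,0],[-1,0,0,0,0]]]}}

```text
clock: 18.55
position: [0.4495, -0.3039, 0.0895]
ee_rot: [-0.001, 0.728, 0.686, -0.0]
contact_force: [-0.2, 0.1, -2.7]
width: 0.0206
```

```bash
python3 look2.py 12; python3 - <<'E'
from h import *
import pickle
D,s=pickle.load(open("D12.pkl","rb"))
E
```

```text
18.65 [ 0.4508 -0.3048  0.0911] [6.000e-04 7.279e-01 6.856e-01 1.000e-04] [ 0.3 -1.5 -3. ] [-0.049  0.013  0.001] 0.020109700784530792
```

View pics/s12.png

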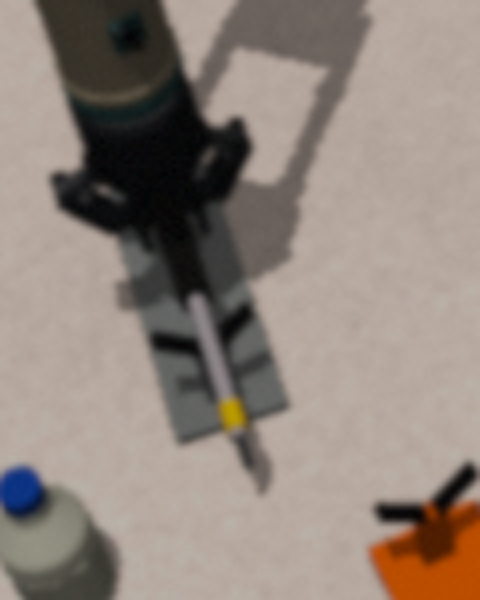

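View pics/d12.png

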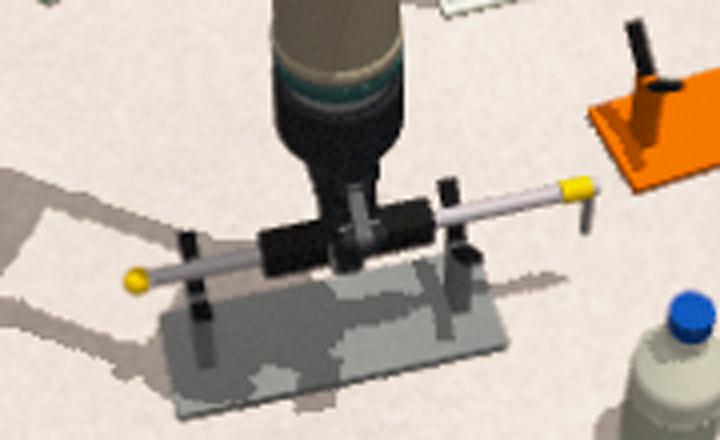

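{"name": "carry_out", "arguments": {"rows": [[[-1,0,0,-1,0],[-1,0,0,-0.7,0],[-1,0,0,-0.3,0],[-1,0,0,0,0]]]}}

```text
clock: 19.05
position: [0.45, -0.3039, 0.0697]
ee_rot: [-0.001, 0.728, 0.686, -0.0]
contact_force: [0.1, -0.9, -3.2]
width: 0.0198
```

{"name": "carry_out", "arguments": {"rows": [[[-1,0,0,-0.2,0],[-1,0,0,-0.2,0],[-1,0,0,0,0]]]}}

```text
clock: 19.35
position: [0.4509, -0.3055, 0.0674]
ee_rot: [0.001, 0.728, 0.686, -0.0]
contact_force: [-0.7, -1.4, 1.8]
width: 0.0201
```

```bash
python3 look2.py 13
```

```text
19.45 [ 0.4509 -0.3055  0.0674] [ 1.400e-03  7.279e-01  6.856e-01 -3.000e-04] [-1.4  -2.12  3.96] [-0.415  0.32  -0.175] 0.02033487000673793
```

View pics/d13.png

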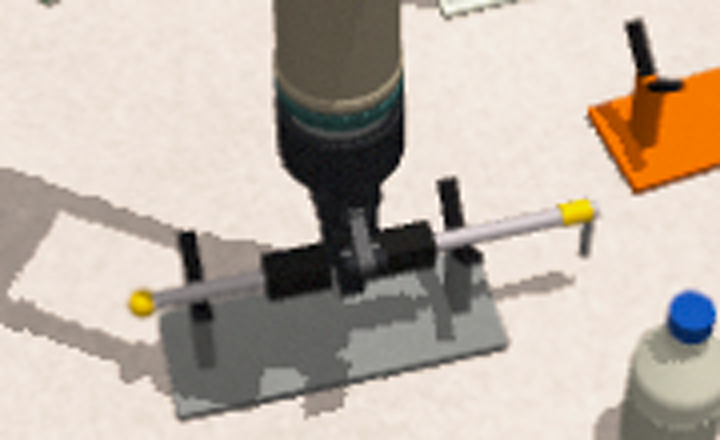

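{"name": "carry_out", "arguments": {"rows": [[[-0.4,0,-0.15,0.1,0],[-0.4,0,0,0,0],[-0.3,0,0,0,0],[-0.1,0,0,0,0],[0.2,0,0,0,0],[0.6,0,0,0,0],[1,0,0,0,0],[1,0,0,0,0],[1,0,0,0,0]]], "force": 20}}

```text
clock: 20.35
position: [0.4503, -0.3057, 0.0673]
ee_rot: [-0.0, 0.728, 0.686, 0.0]
contact_force: [-0.0, -0.5, -0.3]
width: 0.0851
```

```bash
python3 look2.py 14
```

```text
20.45 [ 0.4503 -0.3057  0.0673] [-0.      0.7279  0.6857  0.    ] [ 0.71  0.08 -0.43] [-0.023  0.036 -0.033] 0.08518184884456995
```

View pics/d14.png

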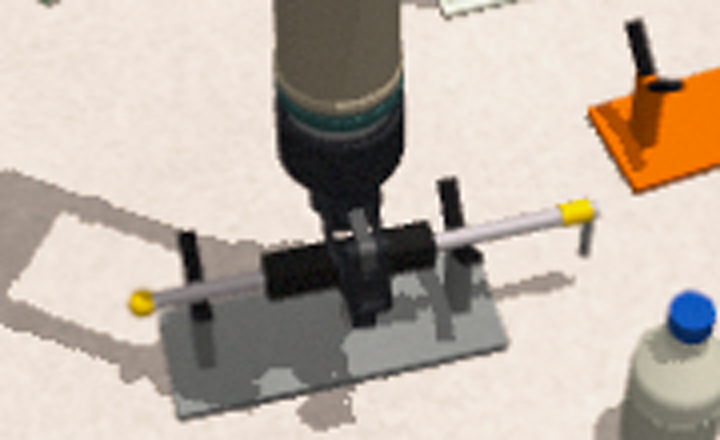

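The pole sits in its rest and the hand is open; I'll lift straight up and do a final check.

{"name": "carry_out", "arguments": {"rows": [[[1,0,0,2,0],[1,0,0,3,0],[1,0,0,4,0],[1,0,0,4,0],[1,0,0,4,0],[1,-1,0,3,0],[1,0,0,0,0],[1,0,0,0,0]]]}}

```text
clock: 21.25
position: [0.4403, -0.3058, 0.2679]
ee_rot: [0.001, 0.728, 0.686, 0.0]
contact_force: [-0.7, 0.2, -1.2]
width: 0.0856
```

```bash
python3 look2.py 15; python3 - <<'E'
from h import *
import pickle
D,s=pickle.load(open("D15.pkl","rb"))
D0=pickle.load(open("D0.pkl","rb"))
save(D["scene"],"s15f.png");save(D["side"],"d15f.png")
a=np.hstack([cv2.resize(np.array(q["side"]["image"])[230:350,240:400],None,fx=2.5,fy=2.5,interpolation=cv2.INTER_CUBIC) for q in (D0,D)])
b=np.hstack([cv2.resize(np.array(q["scene"]["image"])[170:290,170:330],None,fx=2.5,fy=2.5,interpolation=cv2.INTER_CUBIC) for q in (D0,D)])
cv2.imwrite("pics/cmp.png",cv2.cvtColor(np.vstack([a,b])[:600],cv2.COLOR_RGB2BGR))
E
```

```text
21.35 [ 0.4398 -0.3052  0.266 ] [-0.0013  0.728   0.6856  0.    ] [-0.89 -0.68 -0.33] [ 0.006 -0.    -0.011] 0.08524131101772517
```

View pics/cmp.png

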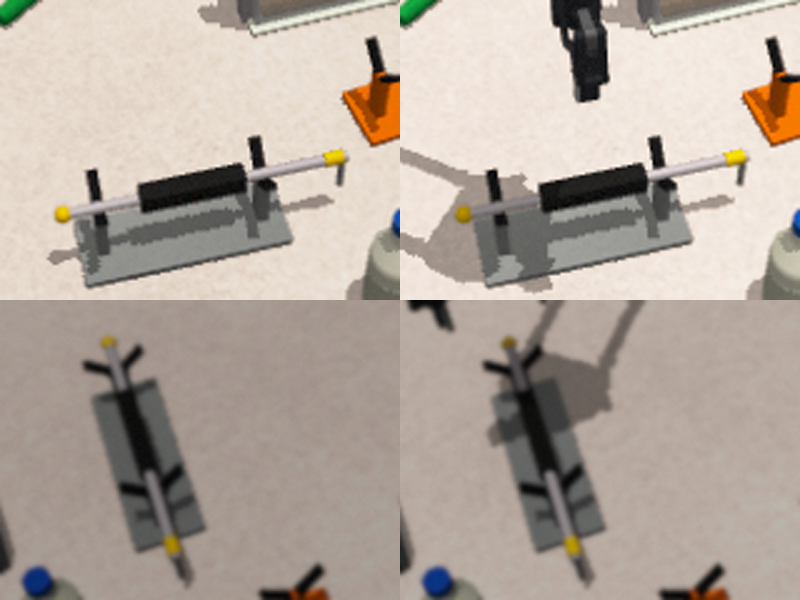

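View pics/d15f.png

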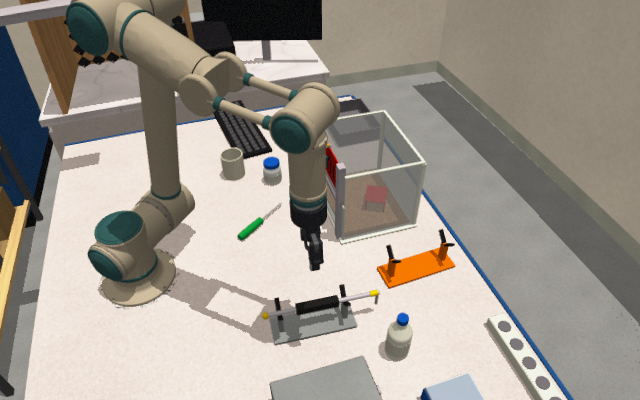

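View pics/s15f.png

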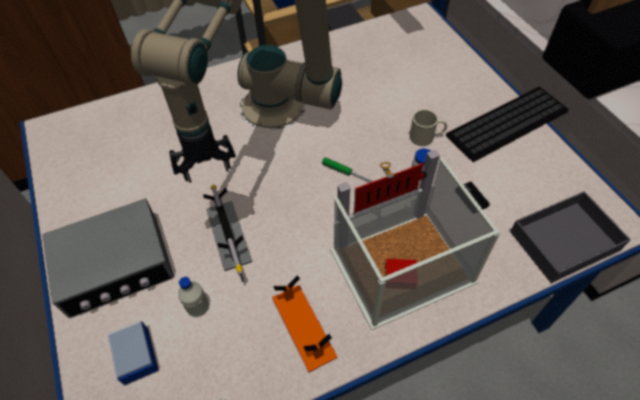

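The pole lies as it did at the start (side view: knob at 265,315 and cap at 374,293). The flap is still shut (scene view, around 390,188), and everything else is where it was.

```bash
python3 -c "
from rig import manip
print(manip.sign_off())"
```

```text
the job is handed in; nothing more can be done
None
```

The flap is shut and the pole is back in its rest. I handed the job in at about 21 s on the robot's clock, against the 72 s limit.

**What I did:** I gripped the pole in the grey rest, lowered its hook into the brass ring and pulled the flap shut in small, force-checked steps. I then eased off, lifted the hook straight out and laid the pole back. Only the pole touched the tank and flap.

**Last checks:**
- **Flap home:** it stopped moving, and a second pull to about 11 N shifted it only about 0.1 mm per step. The panel edges in the scene camera fit 0 rad. It stayed shut after unhooking and in the final pictures.
- **Pole:** it matches its starting place in both camera views to within about a pixel.
- **Bystanders:** the ones I could see had not moved. The hut and the driver were only judged by eye.

**Doubtful points:**
- **Force limit:** when the flap first hit its stop, one reading showed 12.6 N of horizontal pull. There was also about 6 N of upward drag on the ring, so the total was briefly about 14 N, slightly over the 13 N guideline. I eased off in the next step and saw no damage.
- **Flap angle:** a separate estimate from the panel's top corner gave 0.015–0.037 rad, with an error of about 0.02 rad. That could not settle whether the flap was home, so I relied on the stall and the edge fit.

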